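Put away the washed fruit and serving paddles

TASK

Put the washed things away: tip the lemons out of the tray into the slatted crate and set the empty tray back down level on the counter, and hang every wooden paddle that stands in the drying rack by its hole on the rail, each on its own S-hook (hold the hook by its grey tab, pass its foot through the hole, lift the paddle out and hang the hook back on the rail). In the end all lemons lie in the crate, all four hooks hang on the rail, used or not, everything is still, and the pots and cup standing nearby are where they were.

Things in the scene. Friction and masses are not known exactly. Their poses are not given: they have to be found in the camera images.
- rail: Fixed steel hanging rail: a round bar 12 mm thick and 360 mm long on two posts. Origin on the counter below the middle of the bar; the bar runs along the stand's y axis, its axis 230 mm above the counter. x points away from the robot. The posts (14 mm) stand at y = -180 and +180 mm on feet 90 mm deep in x, 30 mm wide, 12 mm high.
- rack: Fixed white drying rack, 90 x 350 x 42 mm, origin under its centre, long along its y. Four pockets at y = -127.5, -42.5, +42.5, +127.5 mm, each 11 mm wide in x, 70 mm in y and 32 mm deep (floor 10 mm above the counter); a serving paddle may stand in each, its flat sides facing along the rack's x (x points away from the robot).
- crate: Fixed slatted wooden fruit crate, open on top, 220 (x) x 200 (y) x 100 mm high, walls 8 mm. Origin under its centre.
- tray: Loose aluminium tray with an arch handle across its middle, 190 (x) x 160 (y) mm, 0.3 kg empty, holding the lemons. Origin under the centre of its 5 mm floor, z up. Back and side walls are 42 mm high; at its +x end there is only a lip 11 mm high, over which the fruit is poured: tip that end down by about 60 degrees.
- tray_handle (a point): Middle of the tray's handle bar, 90 mm above the tray's underside. The bar is 14 mm thick (tray x), 28 mm high (76 to 104 mm above the underside), 176 mm long (tray y). The lemons below it reach up to about 62 mm.
- lemon_1_centre (a point): Centre of a loose lemon (about 77 x 55 x 55 mm, 0.11 kg, long along its own x). Lies in the tray at the start; may be absent.
- lemon_2_centre (a point): Centre of a loose lemon (about 77 x 55 x 55 mm, 0.11 kg, long along its own x). Lies in the tray at the start; may be absent.
- lemon_3_centre (a point): Centre of a loose lemon (about 77 x 55 x 55 mm, 0.11 kg, long along its own x). Lies in the tray at the start; may be absent.
- lemon_4_centre (a point): Centre of a loose lemon (about 77 x 55 x 55 mm, 0.11 kg, long along its own x). Lies in the tray at the start; may be absent.
- hook_1: Loose S-hook of flat steel strip (10 mm wide in y, 4 mm thick), 70 g, bent in its x-z plane, hung on the rail at the start. Origin on the rail's axis when hung, z up. On top a flat grey grip tab, 26 (x) x 12 (y) mm, z = 12 to 56 mm. The upper bend (28 mm inside) is open below: shank at x = -16, tip at x = +16 mm, reaching down to z = -23 mm. To take off lift 32 mm, pull to -x; reverse to hang.
- hook_1_foot (a point): Middle of the upper face of that hook's foot: x = -1, y = 0, z = -76 mm in its frame; the top of a hung paddle's hole rests there. The shank crosses to x = +16 mm and ends in the foot, a level strip, z = -80 to -76 mm, from x = +16 back to x = -18 mm, its end turned up to z = -68 mm. Moved towards its -x, the upright hook enters a hole at z = -80 to -68 mm; free height over the foot 37 mm.
- hook_2: Loose S-hook of flat steel strip (10 mm wide in y, 4 mm thick), 70 g, bent in its x-z plane, hung on the rail at the start. Origin on the rail's axis when hung, z up. On top a flat grey grip tab, 26 (x) x 12 (y) mm, z = 12 to 56 mm. The upper bend (28 mm inside) is open below: shank at x = -16, tip at x = +16 mm, reaching down to z = -23 mm. To take off lift 32 mm, pull to -x; reverse to hang.
- hook_2_foot (a point): Middle of the upper face of that hook's foot: x = -1, y = 0, z = -76 mm in its frame; the top of a hung paddle's hole rests there. The shank crosses to x = +16 mm and ends in the foot, a level strip, z = -80 to -76 mm, from x = +16 back to x = -18 mm, its end turned up to z = -68 mm. Moved towards its -x, the upright hook enters a hole at z = -80 to -68 mm; free height over the foot 37 mm.
- hook_3: Loose S-hook of flat steel strip (10 mm wide in y, 4 mm thick), 70 g, bent in its x-z plane, hung on the rail at the start. Origin on the rail's axis when hung, z up. On top a flat grey grip tab, 26 (x) x 12 (y) mm, z = 12 to 56 mm. The upper bend (28 mm inside) is open below: shank at x = -16, tip at x = +16 mm, reaching down to z = -23 mm. To take off lift 32 mm, pull to -x; reverse to hang.
- hook_3_foot (a point): Middle of the upper face of that hook's foot: x = -1, y = 0, z = -76 mm in its frame; the top of a hung paddle's hole rests there. The shank crosses to x = +16 mm and ends in the foot, a level strip, z = -80 to -76 mm, from x = +16 back to x = -18 mm, its end turned up to z = -68 mm. Moved towards its -x, the upright hook enters a hole at z = -80 to -68 mm; free height over the foot 37 mm.
- hook_4: Loose S-hook of flat steel strip (10 mm wide in y, 4 mm thick), 70 g, bent in its x-z plane, hung on the rail at the start. Origin on the rail's axis when hung, z up. On top a flat grey grip tab, 26 (x) x 12 (y) mm, z = 12 to 56 mm. The upper bend (28 mm inside) is open below: shank at x = -16, tip at x = +16 mm, reaching down to z = -23 mm. To take off lift 32 mm, pull to -x; reverse to hang.
- hook_4_foot (a point): Middle of the upper face of that hook's foot: x = -1, y = 0, z = -76 mm in its frame; the top of a hung paddle's hole rests there. The shank crosses to x = +16 mm and ends in the foot, a level strip, z = -80 to -76 mm, from x = +16 back to x = -18 mm, its end turned up to z = -68 mm. Moved towards its -x, the upright hook enters a hole at z = -80 to -68 mm; free height over the foot 37 mm.
- paddle_1_hole (a point): Centre of the hanging hole of a loose flat wooden paddle (may be absent), z towards its top, hole axis along x. Hole 18 mm wide (y), 22 mm high (z), 108 mm above the paddle's lower edge, 22 mm below its top. Paddle 8 mm thick, 130 mm high, 80 g: blade 66 mm wide, 80 mm high, neck 44 mm wide. At the start it stands upright, loosely, in a pocket of the rack.
- paddle_2_hole (a point): Centre of the hanging hole of a loose flat wooden paddle (may be absent), z towards its top, hole axis along x. Hole 18 mm wide (y), 22 mm high (z), 108 mm above the paddle's lower edge, 22 mm below its top. Paddle 8 mm thick, 130 mm high, 80 g: blade 66 mm wide, 80 mm high, neck 44 mm wide. At the start it stands upright, loosely, in a pocket of the rack.
- paddle_3_hole (a point): Centre of the hanging hole of a loose flat wooden paddle (may be absent), z towards its top, hole axis along x. Hole 18 mm wide (y), 22 mm high (z), 108 mm above the paddle's lower edge, 22 mm below its top. Paddle 8 mm thick, 130 mm high, 80 g: blade 66 mm wide, 80 mm high, neck 44 mm wide. At the start it stands upright, loosely, in a pocket of the rack.
- paddle_4_hole (a point): Centre of the hanging hole of a loose flat wooden paddle (may be absent), z towards its top, hole axis along x. Hole 18 mm wide (y), 22 mm high (z), 108 mm above the paddle's lower edge, 22 mm below its top. Paddle 8 mm thick, 130 mm high, 80 g: blade 66 mm wide, 80 mm high, neck 44 mm wide. At the start it stands upright, loosely, in a pocket of the rack.
- sauce_cup: Bystander: small lidded sauce cup, 69 mm wide, 36 mm high, origin under its centre.
- deli_pot: Bystander: lidded deli pot, 73 mm wide, 64 mm high, origin under its centre.
- pepper_pot: Bystander: small pot with a dark lid, 55 mm wide, 62 mm high, origin under its centre.

How it is judged:
By the outcome, as a careful person would: the job done as asked, in the order asked, and still so for the second after the job is handed in, with the robot touching nothing.
Of paddle_1, paddle_2, paddle_3, paddle_4 only 3 to 4 are there at a start; the rules pass over those that are not, and their reading is None.
Of lemon_1, lemon_2, lemon_3, lemon_4 only 3 to 4 are there at a start; the rules pass over those that are not, and their reading is None.
At some moment in a run one of tray may be knocked a few centimetres aside while the robot is not near it.
It also fails if it takes over 210 s, if anything falls off the work surface, if the arm or the gripper's body presses on something with over 40 N, if the wrist force passes 120 N, or if a joint passes its speed limit or range.

ROBOT

A 6-joint arm with a two-finger parallel gripper is mounted at the origin on a cart in front of the work surface, level with it; the furniture and walls round the work are solid. World frame = base frame: x ahead of the robot, y to its left, z up, the work surface at z = 0. Lengths are in m, angles in rad, forces in N, time in s.
With the tool pointing down it reaches from about 0.3 to 0.825 m from the base axis. Payload 5.4 kg.
Tool frame: the origin (TCP) lies at the very end of the fingers, on their centre line; the grasp point (between the pads) lies 19 mm behind it; z points along the fingers, x is the direction in which the jaws open and shut, and the axes are right-handed (so a half turn about z gives the same grasp; the last joint's range is limited). The gripper opens to 92 mm and grips with 3 to 60 N. Pads are 20 mm wide; open, the fingers measure 128 mm over their backs; the gripper's body (75 mm by 189 mm) begins 69 mm behind the grasp point.
Start: joints at [1.108, 0.158, 1.597, -0, 1.386, -0.21], TCP at [0.144, 0.557, 0.215] pointing down, gripper open.
Joint ranges: [-2.91, 2.91], [-0.94, 2.29], [0.18, 2.7], [-1.29, 4.43], [0.17, 2.64], [-3, 3]. Speed limits (rad/s): [2.57, 2.57, 3.14, 3.14, 3.14, 3.14].

INTERFACE

Orientations are given as a rotation vector (axis times angle).
In Python, from workcell import bot gives the robot as it stands. Calls block until the motion is done:
- bot.goto(position, orientation): joint-space move of the TCP to a pose.
- bot.line_to(position, rot=None, max_speed=0.15): straight line of the TCP; rot=None keeps the orientation; max_speed is the mean speed in m/s.
- bot.set_joints(angles): joint-space move.
- bot.set_gripper(opening, newtons=None): opening from 0.0 (shut) to 1.0 (fully open); newtons is the grip in N (None keeps the last); returns when the fingers have stopped.
- bot.hold(seconds).
- bot.inverse_kinematics(position, orientation): joint angles nearest the present ones, or None.
- bot.read_camera(name): name is "scene" or "top" or "wrist"; returns a dict with "pixels" (400x640x3 uint8, blue, green, red), "fx", "fy", "cx", "cy" (pixels), "R" (3x3) and "t" (3): a world point X has camera coordinates R X + t. Camera axes: x right, y down, z forward; pixel columns grow to the right and rows downward; lengths in m; the calibration is good to about 2 mm. The wrist camera is an equidistant fisheye: a pixel r from the principal point sees the ray r / f radians off the axis. A picture is of the moment at which its call begins. There is no depth.
A pose or a line that the arm cannot do raises bot.MotionError and nothing moves.
- bot.job_done(): hands the job in, once; it reports no verdict.
Readings, each from a call of its own:
- bot.current_clock(): time.
- bot.current_joints(): joint angles.
- bot.current_joint_vel(): joint speeds.
- bot.current_effort(): joint torques, N m.
- bot.current_ee_pos(): TCP position.
- bot.current_tool_rot(): TCP orientation.
- bot.current_contact_force(): force on the tool from outside, world axes, zero at the start.
- bot.current_ft_torque(): the same for the moment, N m.
- bot.current_opening(): opening from 0.0 (shut) to 1.0 (fully open).
Only numpy, scipy, OpenCV 4.12 (cv2) and the standard library are available. Lean on these libraries where they do the work, as an engineer would, in place of code of your own. Each camera call takes 0.05 s, during which the arm holds its last target. There are 200 camera calls.

## Working session

There is one attempt and no reset: what is moved stays moved. The work goes in short steps, each a Python script; the robot and the scene stay as the last script left them, time stands still between calls to the robot, and variables do not carry over. Pictures are saved under pics/ and viewed, about 12 in all and at most 16, crops included, and the job is handed in when it is done.

```bash
ls; mkdir -p pics
python3 - <<'E'
from workcell import bot
import cv2,numpy as np
for n in ["scene","top","wrist"]:
    c=bot.read_camera(n); cv2.imwrite(f"pics/{n}0.png",c["pixels"])
    print(n,c["fx"],c["fy"],c["cx"],c["cy"],np.round(c["R"],3).tolist(),np.round(c["t"],3).tolist(), np.round(-np.array(c["R"]).T@c["t"],3))
print(bot.current_clock(),bot.current_tool_rot())
E
```

```text
pics
scene 378.4557954829901 378.4557954829901 321.33769772709854 203.52309046142932 [[0.291, 0.957, 0.023], [0.595, -0.162, -0.787], [-0.749, 0.243, -0.616]] [-0.14, -0.215, 1.71] [ 1.449 -0.315  0.888]
top 375.9258660442106 375.9258660442106 316.4269909195619 200.86384033251534 [[-0.007, -1.0, 0.021], [-0.994, 0.005, -0.11], [0.11, -0.022, -0.994]] [-0.009, 0.572, 1.249] [0.431 0.015 1.304]
wrist 309.70691628693146 309.70691628693146 314.87013512621814 197.0213809753839 [[0.25, 0.968, -0.002], [0.931, -0.24, 0.276], [0.267, -0.071, -0.961]] [-0.575, -0.031, 0.392] [0.068 0.577 0.384]
0.15 [ 2.48319212e+00  1.92331472e+00 -2.04453879e-03]
```

View pics/scene0.png

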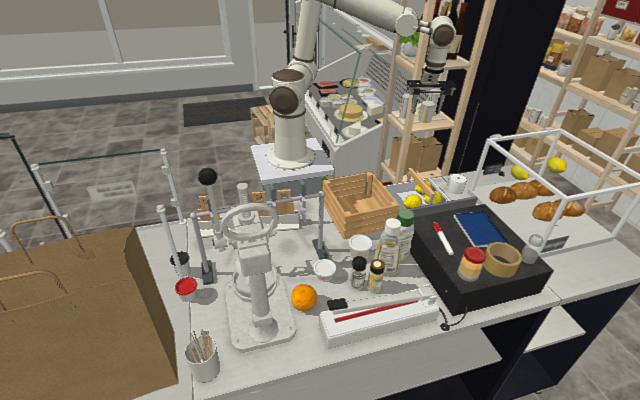

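View pics/top0.png

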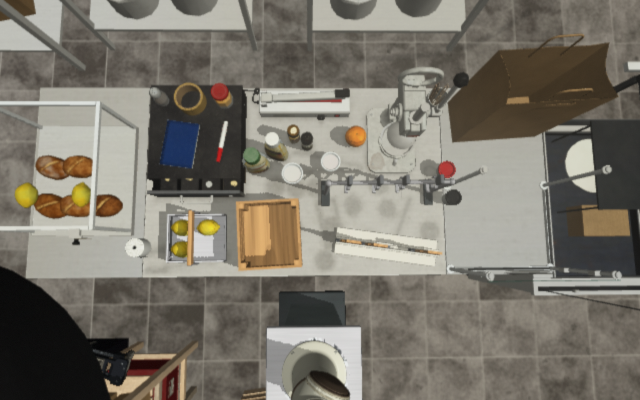

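```bash
cat > h.py <<'E'
from workcell import bot
import cv2,numpy as np,pickle
from scipy.spatial.transform import Rotation as Ro
from scipy.optimize import least_squares
def snap(name,tag):
    c=bot.read_camera(name); c={k:np.array(v) for k,v in c.items()}; c["fish"]=name=="wrist"
    pickle.dump(c,open(f"pics/{tag}.pkl","wb")); cv2.imwrite(f"pics/{tag}.png",c["pixels"]); return c
def load(tag): return pickle.load(open(f"pics/{tag}.pkl","rb"))
def ray(c,uv):
    p=(np.array(uv,float)-[c["cx"],c["cy"]])/c["fx"]
    if c["fish"]:
        r=np.linalg.norm(p)+1e-12; d=np.r_[p/r*np.sin(r),np.cos(r)]
    else: d=np.r_[p,1]
    d=c["R"].T@d; return -c["R"].T@c["t"],d/np.linalg.norm(d)
def at_z(c,uv,z):
    o,d=ray(c,uv); return o+d*(z-o[2])/d[2]
def proj(c,X):
    X=np.atleast_2d(X)@c["R"].T+c["t"]
    if c["fish"]:
        n=np.linalg.norm(X[:,:2],axis=1); s=np.arctan2(n,X[:,2])/n
    else: s=1/X[:,2]
    return X[:,:2]*s[:,None]*c["fx"]+[c["cx"],c["cy"]]
def tri(obs): # [(cam,uv),...]
    A=np.zeros((3,3));b=np.zeros(3)
    for c,uv in obs:
        o,d=ray(c,uv); P=np.eye(3)-np.outer(d,d); A+=P; b+=P@o
    X=np.linalg.solve(A,b); return X,[float(np.linalg.norm(proj(c,X)[0]-uv)) for c,uv in obs]
def down(yaw,tilt=0): # tool z down, tool x (jaws) at yaw
    c,s=np.cos(yaw),np.sin(yaw)
    return Ro.from_matrix(np.array([[c,s,0],[s,-c,0],[0,0,-1]]).T.T)
def rv(R): return R.as_rotvec()
def crop(tag,box,scale,out):
    u0,v0,u1,v1=box; im=load(tag)["pixels"][v0:v1,u0:u1]
    cv2.imwrite(f"pics/{out}.png",cv2.resize(im,None,fx=scale,fy=scale,interpolation=cv2.INTER_CUBIC))
E
python3 - <<'E'
from h import *
c=snap("top","topA"); snap("scene","sceneA"); w=load("topA")
for n,uv,z in [("tray",(197,238),.05),("handle top",(190,211),.104),("handle bot",(190,264),.104),("crateTL",(238,202),.1),("crateTR",(298,202),.1),("crateBL",(241,268),.1),("crateBR",(300,267),.1),("rackTL",(336,229),.042),("rackBR",(437,265),.042),("rackTR",(439,236),.042),("railL",(325,180),.23),("railR",(428,181),.23)]:
    print(n,np.round(at_z(c,uv,z),3))
T=Ro.from_rotvec(bot.current_tool_rot()).as_matrix(); print(np.round(T,2))
for y in [-1.57,0,1.57,3.14]:
  for p in [(.35,.40,.35),(.30,-.15,.35),(.25,-.2,.4),(.47,-.15,.3)]:
    q=bot.inverse_kinematics(p,rv(down(y))); print(y,p,None if q is None else np.round(q,2))
crop("topA",(150,165,465,275),2.5,"topAc")
E
```

```text
tray [0.448 0.382 0.05 ]
handle top [0.533 0.391 0.104]
handle bot [0.367 0.386 0.104]
crateTL [0.562 0.24  0.1  ]
crateTR [0.561 0.048 0.1  ]
crateBL [0.353 0.228 0.1  ]
crateBR [0.354 0.042 0.1  ]
rackTL [ 0.475 -0.078  0.042]
rackBR [ 0.353 -0.414  0.042]
rackTR [ 0.449 -0.425  0.042]
railL [ 0.61  -0.034  0.23 ]
railR [ 0.606 -0.334  0.23 ]
[[ 0.25  0.97 -0.  ]
 [ 0.97 -0.25 -0.  ]
 [-0.   -0.   -1.  ]]
-1.57 (0.35, 0.4, 0.35) [ 0.62 -0.01  1.51  0.    1.64  2.19]
-1.57 (0.3, -0.15, 0.35) [-0.83 -0.56  1.95  0.    1.75  0.74]
-1.57 (0.25, -0.2, 0.4) [-1.06 -0.59  1.87  0.    1.86  0.51]
-1.57 (0.47, -0.15, 0.3) [-0.55 -0.1   1.7   0.    1.55  1.02]
0 (0.35, 0.4, 0.35) [ 0.62 -0.01  1.51 -0.    1.64  0.62]
0 (0.3, -0.15, 0.35) [-0.83 -0.56  1.95 -0.    1.75 -0.83]
0 (0.25, -0.2, 0.4) [-1.06 -0.59  1.87 -0.    1.86 -1.06]
0 (0.47, -0.15, 0.3) [-0.55 -0.1   1.7  -0.    1.55 -0.55]
1.57 (0.35, 0.4, 0.35) [ 0.62 -0.01  1.51  0.    1.64 -0.95]
1.57 (0.3, -0.15, 0.35) [-0.83 -0.56  1.95 -0.    1.75 -2.4 ]
1.57 (0.25, -0.2, 0.4) [-1.06 -0.59  1.87 -0.    1.86 -2.63]
1.57 (0.47, -0.15, 0.3) [-0.55 -0.1   1.7   0.    1.55 -2.12]
3.14 (0.35, 0.4, 0.35) [ 0.62 -0.01  1.51 -0.    1.64 -2.52]
3.14 (0.3, -0.15, 0.35) [-0.83 -0.56  1.95  0.    1.75  2.31]
3.14 (0.25, -0.2, 0.4) [-1.06 -0.59  1.87  0.    1.86  2.08]
3.14 (0.47, -0.15, 0.3) [-0.55 -0.1   1.7   0.    1.55  2.59]
```

View pics/topAc.png

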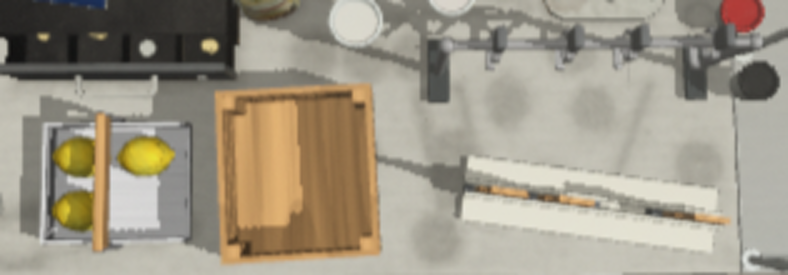

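Run:
```python
from h import *
Y=np.pi/2
bot.goto((.38,.40,.30),rv(down(Y))); bot.hold(.3); snap("wrist","w1")
bot.goto((.42,.30,.30),rv(down(Y))); bot.hold(.3); snap("wrist","w2")
bot.goto((.36,-.14,.33),rv(down(Y))); bot.hold(.3); snap("wrist","w3")
bot.goto((.36,-.32,.33),rv(down(Y))); bot.hold(.3); snap("wrist","w4")
print(bot.current_clock(),bot.current_contact_force())
a=np.hstack([cv2.resize(load(t)["pixels"],(800,500)) for t in ("w1",)]); cv2.imwrite("pics/w1v.png",a)
for t in("w3","w4"): cv2.imwrite(f"pics/{t}v.png",cv2.resize(load(t)["pixels"],(800,500),interpolation=cv2.INTER_CUBIC))
```

```text
5.675 [0.29758886 0.26593755 0.54761992]
```

View pics/w1v.png

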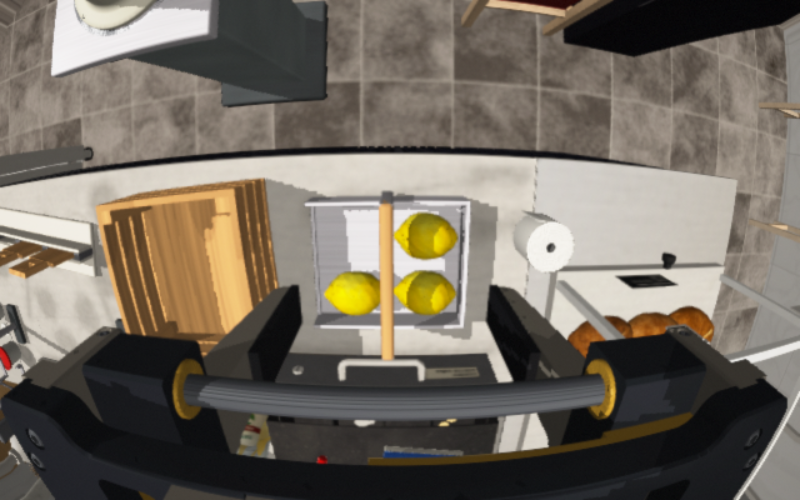

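View pics/w3v.png

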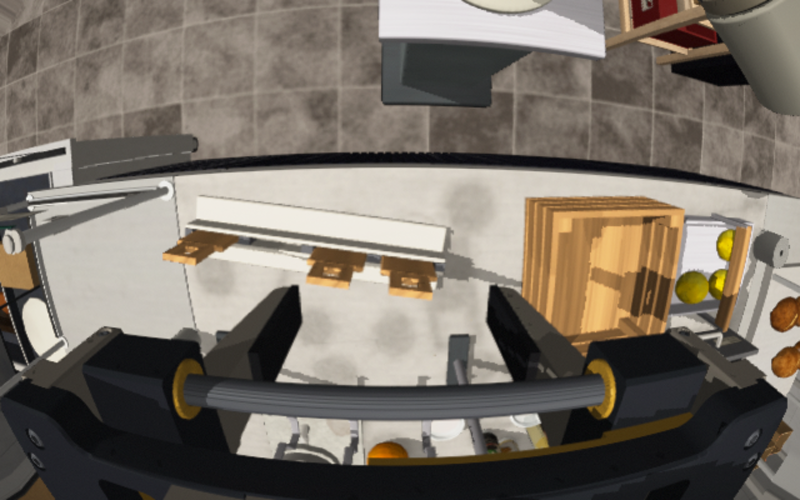

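View pics/w4v.png

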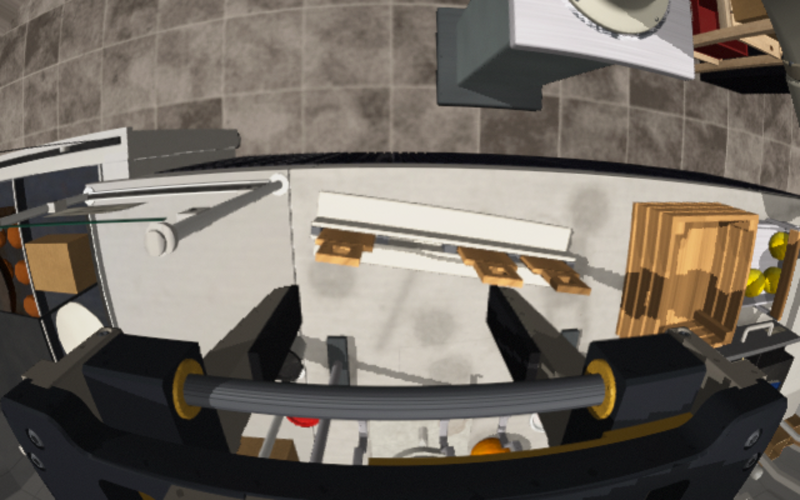

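Run:
```python
from h import *
Y=-np.pi/2
bot.goto((.45,-.28,.35),rv(down(Y))); bot.hold(.3); snap("wrist","w5")
bot.goto((.45,-.10,.35),rv(down(Y))); bot.hold(.3); snap("wrist","w6")
print(bot.current_clock())
def C(t,b,s): 
    u0,v0,u1,v1=b; return cv2.resize(load(t)["pixels"][v0:v1,u0:u1],None,fx=s,fy=s,interpolation=cv2.INTER_CUBIC)
cv2.imwrite("pics/rail.png",np.vstack([C("w5",(0,0,640,240),1.25),C("w6",(0,0,640,240),1.25)]))
cv2.imwrite("pics/rackc.png",np.vstack([C("w3",(120,145,370,245),3.2)[:290],C("w4",(235,145,485,245),3.2)[:290]]))
cv2.imwrite("pics/trayc.png",np.vstack([C("w1",(200,140,460,270),3)[:,:800],]))
```

```text
9.925
```

View pics/rail.png

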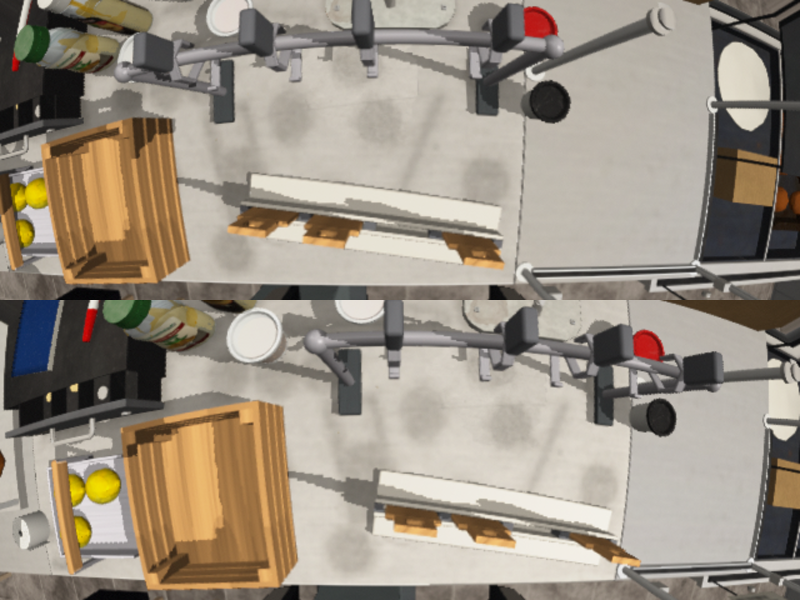

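View pics/rackc.png

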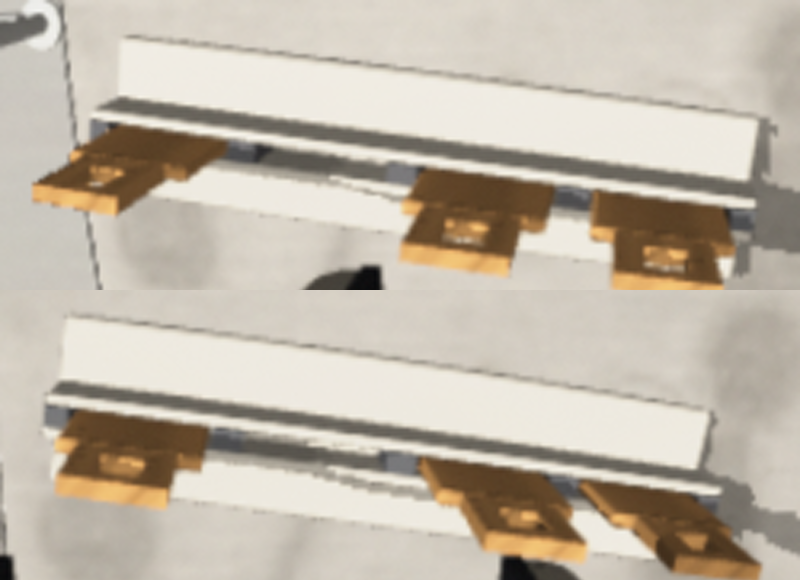

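View pics/trayc.png

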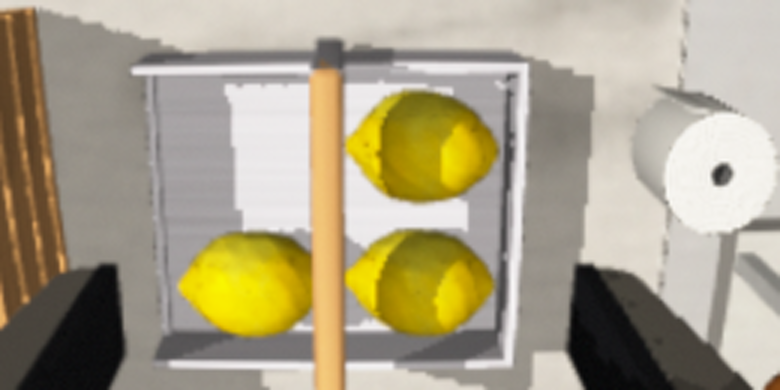

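Run:
```python
from h import *
w1,w3,w4,w5,w6,tp=[load(t) for t in("w1","w3","w4","w5","w6","topA")]
c=lambda u,v,o,s:(u/s+o[0],v/s+o[1])
print("bar -x end",tri([(w1,c(328,70,(200,140),3)),(w6,c(74,270,(0,0),1.25)),(tp,(190.8,264))]))
print("bar +x end",tri([(w6,c(58,162,(0,0),1.25)),(tp,(190.8,211))]))
for n,a,b in [("A",(668,258),(693,251)),("B",(466,232),(522,226)),("C",(105,176),(121,175))]:
    print("hole",n,tri([(w3,c(*a,(120,145),3.2)),(w4,c(*b,(235,145),3.2))]))
# paddle top edge corners (robot-side face): left/right
for n,a,b in [("A_l",(613,283),(677,280)),("B_l",(402,260),(485,265)),("B_r",(511,275),(584,269)),("C_l",(34,200),(57,205)),("C_r",(118,213),(163,217))]:
    print(n,tri([(w3,c(*a,(120,145),3.2)),(w4,c(*b,(235,145),3.2))]))
# rack outer top corners
for n,a,b in [("rk1",(123,37),(66,27)),("rk2",(757,118),(712,118))]:
    print(n,tri([(w3,c(*a,(120,145),3.2)),(w4,c(*b,(235,145),3.2))]))
# tray wall top back corners w1, z .042
for p in [(527,62),(512,364),(133,68),(158,363)]: print(at_z(w1,c(*p,(200,140),3),.042))
for n,z,ps in [("crate",.1,[(265,180),(100,203)])]:
    for p in ps: print(n,at_z(w1,c(*p,(0,0),1.25),z))
H=[((155,52),(393,22)),((258,30),(520,28)),((362,20),(612,45)),((508,28),(703,70))]
for a,b in H: print("tab",tri([(w5,c(*a,(0,0),1.25)),(w6,c(*b,(0,0),1.25))]))
for a,b in [((125,73),(315,43)),((553,47),(790,70))]: print("rail end",tri([(w5,c(*a,(0,0),1.25)),(w6,c(*b,(0,0),1.25))]))
```

```text
bar -x end (array([0.36675628, 0.39159125, 0.09303707]), [2.24646360168518, 1.0289244000653455, 1.482492235096788])
bar +x end (array([0.53421326, 0.39144955, 0.09460739]), [0.15163598204663006, 0.08927512628711172])
hole A (array([ 0.43487782, -0.11993533,  0.10924809]), [0.12080669047748924, 0.11284333228032636])
hole B (array([ 0.42133612, -0.20477719,  0.11285693]), [0.7116468015824344, 0.6996037394456024])
hole C (array([ 0.39915659, -0.3741454 ,  0.10959965]), [0.16216664082498616, 0.17748251635952372])
A_l (array([ 0.4332366 , -0.14289855,  0.14332821]), [0.7424029875579587, 0.6966749050789014])
B_l (array([ 0.42581679, -0.22686538,  0.14008909]), [0.887674962558986, 0.8858384413051488])
B_r (array([ 0.43100657, -0.18342605,  0.13758616]), [0.32223043924733513, 0.31137491290824987])
C_l (array([ 0.40162818, -0.39544649,  0.14032672]), [0.24636659553671353, 0.2761227161924937])
C_r (array([ 0.40804838, -0.3544656 ,  0.13591843]), [0.06291007570670908, 0.06871794370259372])
rk1 (array([ 0.35147063, -0.41551959,  0.00297112]), [0.16549129132623536, 0.1787324593313592])
rk2 (array
[... 187 characters left out ...]
 ]
[0.52959956 0.30335057 0.042     ]
crate [0.33952487 0.27343683 0.1       ]
crate [0.35422303 0.04824553 0.1       ]
tab (array([ 0.60659096, -0.10005877,  0.26253474]), [1.0218181630694072, 1.1715729401705592])
tab (array([ 0.60831687, -0.18639774,  0.26291523]), [0.25007580478362457, 0.25178686021315294])
tab (array([ 0.60740303, -0.2586309 ,  0.26577184]), [1.2263005276863865, 1.0997592166265806])
tab (array([ 0.606471  , -0.35600289,  0.26476277]), [0.7576789939034088, 0.6117908528067588])
rail end (array([ 0.60357018, -0.04098733,  0.22666176]), [0.13076930561304956, 0.153986144278601])
rail end (array([ 0.58391407, -0.34561846,  0.36400245]), [23.239426425706842, 16.04484896149758])
```

```bash
cat > tray.py <<'E'
from h import *
Hx,Hy,Hz=.4505,.3915,.093
L=np.array([.456,.190,.135])
def pose(H,th,yaw):
    R=Ro.from_euler('x',th,degrees=True)*down(yaw); return np.array(H)+.019*R.as_matrix()[:,2],rv(R)
def tilt(th,yaw):
    return pose(L-Ro.from_euler('x',th,degrees=True).apply([0,-.095,-.080]),th,yaw)
E
python3 - <<'E'
from tray import *
for yaw in (np.pi/2,-np.pi/2):
    for th in (0,20,40,62):
        p,r=tilt(th,yaw); q=bot.inverse_kinematics(p,r); print(th,np.round(p,3),None if q is None else np.round(q,2))
Y=np.pi/2
bot.goto((.38,.40,.30),rv(down(Y))); bot.hold(.3); c=snap("wrist","w7")
a,b=[cv2.cvtColor(x["pixels"],cv2.COLOR_BGR2GRAY)[140:262,240:400].astype(np.float32) for x in (load("w1"),c)]
print(cv2.phaseCorrelate(a,b),np.abs(a-b).mean(),bot.current_clock())
E
```

```text
0 [0.456 0.285 0.196] [ 0.33  0.08  1.72 -0.    1.34 -1.24]
20 [0.456 0.258 0.225] [ 0.06 -0.09  1.87  0.36  1.35 -1.59]
40 [0.456 0.224 0.243] [-0.23 -0.12  1.97  0.68  1.5  -1.93]
62 [0.456 0.181 0.248] [-0.48  0.04  2.02  0.91  1.71 -2.23]
0 [0.456 0.285 0.196] [ 0.33  0.08  1.72 -0.    1.34  1.9 ]
20 [0.456 0.258 0.225] [ 0.06 -0.09  1.87  0.36  1.35  1.56]
40 [0.456 0.224 0.243] [-0.23 -0.12  1.97  0.68  1.5   1.21]
62 [0.456 0.181 0.248] [-0.48  0.04  2.02  0.91  1.71  0.91]
((0.3624398866041645, -0.2195244710428952), 1.0175276475906372) 6.730891 12.1167
```

Run:
```python
from tray import *
Y=np.pi/2; bot.set_gripper(.6)
p,r=pose((Hx,Hy,Hz+.1),0,Y); bot.goto(p,r)
p,r=pose((Hx,Hy,Hz),0,Y); bot.line_to(p,max_speed=.15)
bot.set_gripper(0,50); print("op",bot.current_opening(),bot.current_contact_force())
p,r=pose((Hx,Hy,Hz+.13),0,Y); bot.line_to(p,max_speed=.1); bot.hold(.3)
print("F",bot.current_contact_force(),bot.current_opening())
p,r=tilt(0,Y); bot.line_to(p,max_speed=.12)
snap("wrist","w8")
for th in (10,20,30):
    p,r=tilt(th,Y); bot.line_to(p,r,max_speed=.05)
for th in (40,50,62):
    p,r=tilt(th,Y); bot.line_to(p,r,max_speed=.04)
bot.hold(1); print(bot.current_contact_force(),bot.current_opening(),bot.current_clock())
snap("top","topB"); snap("wrist","w9"); snap("scene","sceneB")
def C(t,b,s): 
    u0,v0,u1,v1=b; return cv2.resize(load(t)["pixels"][v0:v1,u0:u1],None,fx=s,fy=s,interpolation=cv2.INTER_CUBIC)
a=C("sceneB",(280,120,480,270),2.6); b=C("topB",(140,150,340,290),2.6)
cv2.imwrite("pics/pour.png",np.hstack([cv2.resize(a,(400,300)),cv2.resize(b,(400,300))]))
```

```text
op 0.14754654006318213 [ 0.11052745  1.56055279 -0.23271619]
F [ 0.48691943  1.06032687 -5.89366667] 0.14611887887515848
[-0.14790087  0.62996631 -2.12321966] 0.15000772769750959 22.45
```

View pics/pour.png

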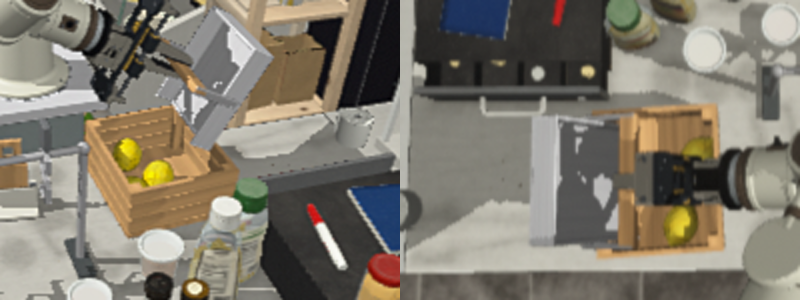

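Run:
```python
from tray import *
Y=np.pi/2
for th in (40,20,0):
    p,r=tilt(th,Y); bot.line_to(p,r,max_speed=.12)
for H in ((Hx,Hy,Hz+.13),(Hx,Hy,Hz+.02)):
    p,r=pose(H,0,Y); bot.line_to(p,max_speed=.15)
p,r=pose((Hx,Hy,Hz+.001),0,Y); bot.line_to(p,max_speed=.04); bot.hold(.2)
print(bot.current_contact_force())
bot.set_gripper(.6); p,r=pose((Hx,Hy,Hz+.1),0,Y); bot.line_to(p); bot.set_gripper(.4)
bot.goto((.52,-.30,.37),rv(down(-Y))); bot.hold(.3); snap("wrist","w10"); snap("top","topC"); snap("scene","sceneC")
bot.goto((.52,-.15,.37),rv(down(-Y))); bot.hold(.3); snap("wrist","w11")
print(bot.current_clock(),bot.current_contact_force())
c,d=load("w10"),load("w11")
G=[(.6065,y,.286) for y in (-.1,-.186,-.259,-.356)]
print(np.round(proj(c,G)),np.round(proj(d,G)))
def C(t,b,s): 
    u0,v0,u1,v1=b; return cv2.resize(load(t)["pixels"][v0:v1,u0:u1],None,fx=s,fy=s,interpolation=cv2.INTER_CUBIC)
cv2.imwrite("pics/hooks.png",np.vstack([C("w10",(100,0,500,140),2),C("w11",(140,0,540,140),2)]))
```

```text
[-0.59236293  0.45173789 -2.5861483 ]
32.7333 [ 0.49630524 -0.05983101  0.44651005]
[[107. 115.]
 [184. 106.]
 [266. 101.]
 [384. 102.]] [[253. 101.]
 [358. 101.]
 [442. 105.]
 [528. 115.]]
```

View pics/hooks.png

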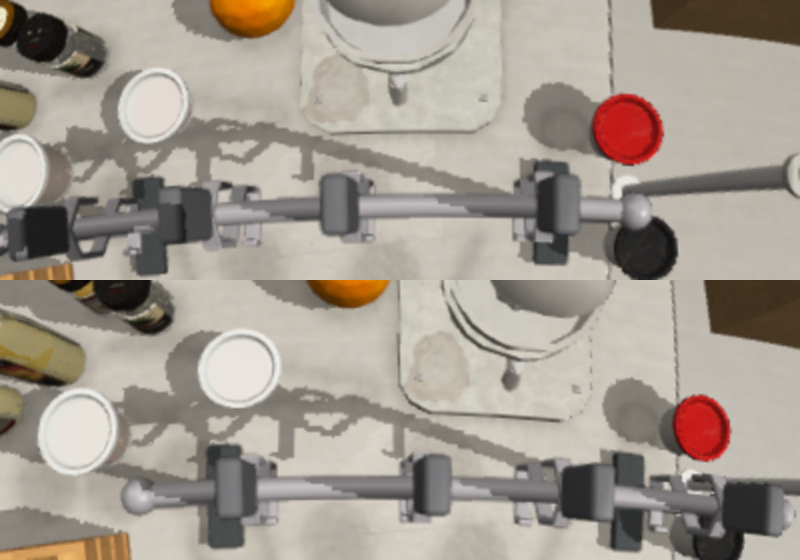

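Run:
```python
from h import *
c,d=load("w10"),load("w11")
f=lambda cam,u,v,o,z:at_z(cam,(u/2+o,v/2),z)
for n,cam,u,v,o,s in [("H1",c,22,231,100,-1),("H2",c,160,215,100,-1),("H3",c,320,205,100,-1),("H4",c,580,204,100,1),("H1",d,215,207,140,-1),("H2",d,451,205,140,1),("H3",d,612,212,140,1),("H4",d,785,229,140,1)]:
    X=f(cam,u,v,o,.286); print(n,np.round(X+[0,s*.006,0],4))
print("ends",f(c,635,211,100,.23),f(d,138,217,140,.23), "center bar mid", f(c,440,206,100,.23),f(d,340,212,140,.23))
# posts' feet z=.012 centres
print("feet",f(c,550,213,100,.012),f(d,225,216,140,.012),f(d,628,230,140,.012),f(c,150,225,100,.012))
```

```text
H1 [ 0.6053 -0.1117  0.286 ]
H2 [ 0.6054 -0.1885  0.286 ]
H3 [ 0.6055 -0.2601  0.286 ]
H4 [ 0.6067 -0.3549  0.286 ]
H1 [ 0.605  -0.1013  0.286 ]
H2 [ 0.6051 -0.1859  0.286 ]
H3 [ 0.6062 -0.2572  0.286 ]
H4 [ 0.6079 -0.3556  0.286 ]
ends [ 0.60653159 -0.40402464  0.23      ] [ 0.60348492 -0.04185321  0.23      ] center bar mid [ 0.60551706 -0.30396735  0.23      ] [ 0.60228723 -0.14575207  0.23      ]
feet [ 0.60629131 -0.40125723  0.012     ] [ 0.60360039 -0.04421237  0.012     ] [ 0.59916137 -0.40146365  0.012     ] [ 0.6043123  -0.04642006  0.012     ]
```

Run:
```python
from h import *
w3,w4,w5,w6=[load(t) for t in("w3","w4","w5","w6")]
c=lambda u,v,o,s:(u/s+o[0],v/s+o[1])
E={"near3":(w3,(123,37),(757,118),(120,145),3.2),"near4":(w4,(66,27),(712,118),(235,145),3.2),"far5":(w5,(502,208),(250,173),(0,0),1.25),"far6":(w6,(613,212),(378,168),(0,0),1.25)}
for n,(cam,a,b,o,s) in E.items():
    for z in (0,.042):
        A=at_z(cam,c(*a,o,s),z);B=at_z(cam,c(*b,o,s),z);d=B-A
        print(n,z,np.round(A[:2],4),np.round(B[:2],4),"len",round(np.linalg.norm(d),4),"deg",round(np.degrees(np.arctan2(d[0],d[1])),2))
# hole with model plane z: intersect rays at z=.116
for n,a,b in [("A",(668,258),(693,251)),("B",(466,232),(522,226)),("C",(105,176),(121,175))]:
    for z in (.112,.118): print(n,z,at_z(w3,c(*a,(120,145),3.2),z)[:2],at_z(w4,c(*b,(235,145),3.2),z)[:2])
```

```text
near3 0 [ 0.3516 -0.4171] [ 0.3998 -0.0691] len 0.3513 deg 7.88
near3 0.042 [ 0.3458 -0.3938] [ 0.3899 -0.075 ] len 0.3218 deg 7.88
near4 0 [ 0.3522 -0.4161] [ 0.398  -0.0635] len 0.3556 deg 7.41
near4 0.042 [ 0.3463 -0.4079] [ 0.3883 -0.0848] len 0.3258 deg 7.41
far5 0 [ 0.4338 -0.4312] [ 0.485  -0.0775] len 0.3574 deg 8.24
far5 0.042 [ 0.4414 -0.4189] [ 0.4885 -0.0938] len 0.3286 deg 8.24
far6 0 [ 0.4321 -0.4362] [ 0.4871 -0.0793] len 0.3611 deg 8.76
far6 0.042 [ 0.4399 -0.4091] [ 0.4904 -0.081 ] len 0.332 deg 8.76
A 0.112 [ 0.43397831 -0.12006609] [ 0.43363066 -0.12135985]
A 0.118 [ 0.43163329 -0.12035868] [ 0.4312951  -0.12439866]
B 0.112 [ 0.422661   -0.20496602] [ 0.42062801 -0.20463249]
B 0.118 [ 0.42049074 -0.2039476 ] [ 0.41849303 -0.20638673]
C 0.112 [ 0.39868237 -0.37274103] [ 0.39819516 -0.37379457]
C 0.118 [ 0.39688238 -0.36913186] [ 0.39640623 -0.37293931]
```

```bash
cat > hang.py <<'E'
from h import *
RX=.605; DZ=.020; A8=-np.radians(8.0); XP=np.array([np.cos(A8),np.sin(A8),0])
HOOK={1:-.1013,2:-.187,3:-.2585,4:-.3555}
HOLE={"A":np.array([.4352,-.1212,.118]),"B":np.array([.4228,-.2057,.118]),"C":np.array([.3996,-.3745,.118])}
Y=np.pi/2; R0=rv(down(Y)); R8=rv(down(Y+A8))
def st(m): print(m,"F",np.round(bot.current_contact_force(),2),"op",round(bot.current_opening(),3),"ee",np.round(bot.current_ee_pos(),4),"t",round(bot.current_clock(),1))
def take(h):
    y=HOOK[h]; bot.set_gripper(.35)
    bot.goto((RX,y,.32),R0); bot.line_to((RX,y,.250),max_speed=.1); st("pre")
    bot.set_gripper(0,40); st("grip")
    bot.line_to((RX,y,.292),max_speed=.08); st("lift")
    bot.line_to((RX-.07,y,.292),max_speed=.12)
def insert(p):
    o=HOLE[p]+XP*.001+[0,0,.074+DZ]
    s=o+XP*.045
    bot.line_to(s+[0,0,.292-s[2]],R8,max_speed=.15)
    bot.line_to(s,max_speed=.1); bot.hold(.2); st("before")
    return o
def hangit(y,zr=.288):
    e=bot.current_ee_pos(); e=np.array(e)
    u=np.array([e[0],e[1],zr]); bot.line_to(u,max_speed=.05); bot.hold(.2); st("lifted")
    u=u+XP*.06; bot.line_to(u,max_speed=.1)
    bot.line_to((RX-.06,y,zr),R0,max_speed=.1); bot.hold(.5)
    bot.line_to((RX,y,zr),max_speed=.05); bot.hold(.4); st("over")
    bot.line_to((RX,y,.2503),max_speed=.05); bot.hold(.4); st("down")
def release(y):
    bot.set_gripper(.35); bot.hold(.2); bot.line_to((RX,y,.33),max_speed=.1)
E
python3 - <<'E'
from hang import *
take(1); o=insert("A")
bot.line_to(o,max_speed=.04); st("in"); 
a=snap("wrist","i1"); snap("scene","i1s"); X=HOLE["A"]
u,v=proj(a,X)[0]; us,vs=proj(load("i1s"),X)[0]; print(u,v,us,vs)
def C(t,u,v,w,h,s): 
    u=int(np.clip(u-w/2,0,640-w));v=int(np.clip(v-h/2,0,400-h)); return cv2.resize(load(t)["pixels"][v:v+h,u:u+w],None,fx=s,fy=s,interpolation=cv2.INTER_CUBIC)
cv2.imwrite("pics/ins1.png",np.hstack([C("i1",u,v,200,250,2),C("i1s",us,vs,100,125,4)]))
E
```

```text
pre F [ 0.44  0.02 -0.06] op 0.353 ee [ 0.6054 -0.1014  0.2508] t 36.4
grip F [0.35 0.15 1.93] op 0.132 ee [ 0.6053 -0.1014  0.2506] t 36.8
lift F [ -5.44  -0.62 -23.06] op 0.129 ee [ 0.6006 -0.1007  0.2856] t 37.5
before F [ 0.76  0.22 -1.04] op 0.129 ee [ 0.4812 -0.1278  0.2127] t 39.9
in F [ 0.21 -0.31 -0.65] op 0.133 ee [ 0.4363 -0.1214  0.212 ] t 41.2
314.01247835711547 197.94459871608703 283.8447100423056 194.89699971221114
```

View pics/ins1.png

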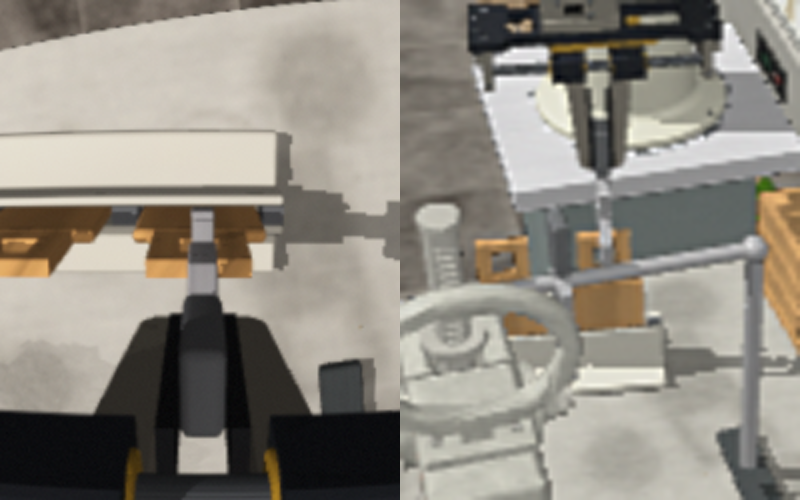

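```bash
cat >> hang.py <<'E'
def weigh(z0=.217,z1=.237,dz=.0015):
    e=np.array(bot.current_ee_pos()); out=[]
    for z in np.arange(z0,z1,dz):
        bot.line_to((e[0],e[1],z),max_speed=.03); bot.hold(.1)
        f=[]
        for _ in range(4): f.append(bot.current_contact_force()); bot.hold(.02)
        out.append((bot.current_ee_pos()[2],np.mean(f,0)[2])); 
    print(" ".join(f"{z:.4f}:{f:.2f}" for z,f in out)); return out
E
python3 - <<'E'
from hang import *
weigh(); st("x")
E
```

```text
0.2169:-0.79 0.2185:-0.79 0.2200:-0.86 0.2215:-0.34 0.2230:-0.65 0.2245:-0.42 0.2260:-0.86 0.2274:-1.36 0.2290:-2.13 0.2305:-1.33 0.2320:-1.76 0.2335:-1.41 0.2350:-1.63 0.2365:-1.52
x F [-0.37 -0.49 -1.11] op 0.13 ee [ 0.4363 -0.1213  0.2365] t 47.2
```

```bash
cat >> hang.py <<'E'
def fwd(y,z):
    for x in np.arange(RX-.06,RX+.0001,.006):
        bot.line_to((x,y,z),max_speed=.05); f=np.array(bot.current_contact_force())
        if abs(f[0])>4 or abs(f[2])>8: st(f"STOP x={x:.3f}"); return False
    return True
def hangit(y,zr,zd):
    u=np.array(bot.current_ee_pos()); u[2]=zr+.004; bot.line_to(u,max_speed=.06)
    bot.line_to(u+XP*.06,max_speed=.1)
    bot.line_to((RX-.06,y,zr),R0,max_speed=.1); bot.hold(.6); st("at rail")
    if not fwd(y,zr): return False
    bot.hold(.2); st("over")
    bot.line_to((RX,y,zd),max_speed=.04); bot.hold(.3); st("down"); return True
E
python3 - <<'E'
from hang import *
if hangit(HOOK[1],.2835,.251): pass
a=snap("scene","h1s"); b=snap("wrist","h1w"); t=snap("top","h1t")
us,vs=proj(a,[RX,HOOK[1],.2])[0]
u=int(us-60);v=int(vs-70)
L=cv2.resize(a["pixels"][v:v+125,u:u+100],(400,500),interpolation=cv2.INTER_CUBIC)
cv2.imwrite("pics/hang1.png",np.hstack([L,cv2.resize(b["pixels"][100:350,215:415],(400,500),interpolation=cv2.INTER_CUBIC)]))
E
```

```text
at rail F [-1.17 -0.07 -0.91] op 0.127 ee [ 0.545  -0.1013  0.2835] t 50.3
over F [-4.64 -1.   -6.36] op 0.128 ee [ 0.6042 -0.1012  0.2825] t 53.4
down F [2.53 0.43 1.53] op 0.128 ee [ 0.6054 -0.1013  0.2514] t 54.7
```

View pics/hang1.png

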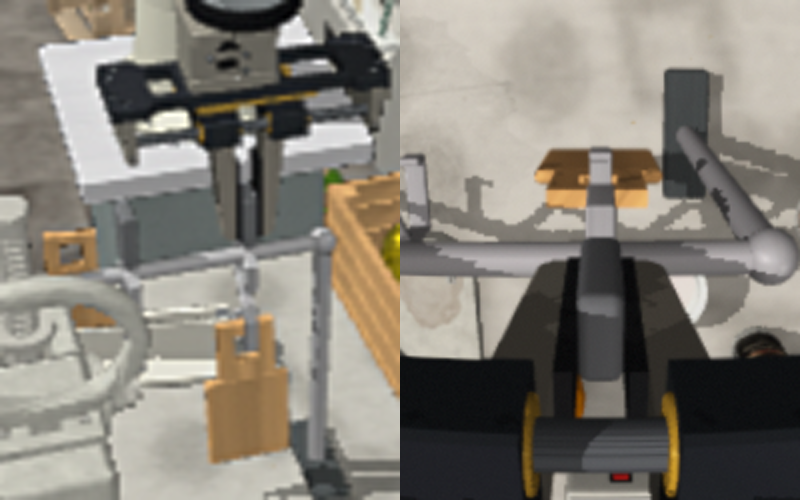

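```bash
cat >> hang.py <<'E'
def take(h,zl=.2815):
    y=HOOK[h]; bot.set_gripper(.35)
    bot.goto((RX,y,.33),R0); bot.line_to((RX,y,.250),max_speed=.1); st("pre")
    bot.set_gripper(0,50); st("grip")
    bot.line_to((RX,y,zl),max_speed=.06); st("lift")
    for x in np.arange(RX,RX-.061,-.006):
        bot.line_to((x,y,zl),max_speed=.06); f=np.array(bot.current_contact_force())
        if abs(f[0])>6 or abs(f[2])>10: st(f"STOP {x:.3f}"); return False
    bot.line_to((RX-.065,y,.292),max_speed=.1); st("off"); return True
E
python3 - <<'E'
from hang import *
release(HOOK[1]); st("rel")
if take(2):
    o=insert("B"); bot.line_to(o,max_speed=.04); st("in"); weigh(.220,.236)
    st("w")
E
```

```text
rel F [-0.31 -0.18 -0.1 ] op 0.353 ee [ 0.6047 -0.1012  0.3291] t 56.4
pre F [0.06 0.07 0.54] op 0.35 ee [ 0.6054 -0.1872  0.251 ] t 58.0
grip F [-0.76  0.15  2.34] op 0.131 ee [ 0.6053 -0.1871  0.2506] t 58.5
lift F [-4.2  -0.8  -5.95] op 0.132 ee [ 0.6042 -0.187   0.2808] t 59.1
off F [ 0.78  0.11 -1.6 ] op 0.125 ee [ 0.5404 -0.1873  0.2933] t 62.2
before F [ 0.33 -0.77 -1.27] op 0.127 ee [ 0.4687 -0.2124  0.2127] t 64.0
in F [ 1.18 -0.23 -0.72] op 0.13 ee [ 0.4239 -0.2059  0.212 ] t 65.2
0.2199:-0.30 0.2215:-0.69 0.2230:-0.51 0.2245:-0.80 0.2259:-0.99 0.2275:-1.39 0.2290:-1.50 0.2305:-1.52 0.2320:-1.58 0.2335:-1.66 0.2350:-1.06
w F [-0.3  -0.03 -2.41] op 0.128 ee [ 0.4239 -0.2059  0.235 ] t 70.0
```

Run:
```python
from hang import *
y=HOOK[2]
if hangit(y,.2815,.251):
    release(y); st("rel")
    if take(4,.2810):
        o=insert("C"); bot.line_to(o,max_speed=.04); st("in"); weigh(.220,.236); st("w")
```

```text
at rail F [-0.67 -0.53 -1.81] op 0.129 ee [ 0.5449 -0.187   0.2815] t 73.2
over F [-2.25  0.03 -5.15] op 0.125 ee [ 0.6045 -0.1869  0.2807] t 76.3
down F [-0.48 -0.09 -1.45] op 0.125 ee [ 0.605 -0.187  0.251] t 77.5
rel F [-0.2   0.9  -0.43] op 0.351 ee [ 0.6047 -0.1868  0.329 ] t 79.1
pre F [0.12 0.53 0.76] op 0.348 ee [ 0.6054 -0.3558  0.2511] t 81.0
grip F [0.16 0.29 1.95] op 0.124 ee [ 0.6052 -0.3557  0.2506] t 81.4
lift F [-3.92 -0.53 -2.54] op 0.127 ee [ 0.6043 -0.3556  0.2807] t 82.1
off F [ 0.09  0.71 -0.39] op 0.127 ee [ 0.5403 -0.356   0.2936] t 85.1
before F [-0.16  0.1   0.5 ] op 0.129 ee [ 0.4454 -0.3813  0.2128] t 87.1
in F [-0.49  0.63 -0.45] op 0.125 ee [ 0.4007 -0.3746  0.212 ] t 88.3
0.2198:-0.37 0.2215:-0.64 0.2230:-0.47 0.2245:-0.73 0.2259:-1.28 0.2275:-1.78 0.2290:-1.26 0.2305:-1.57 0.2320:-1.55 0.2335:-1.32 0.2350:-1.78
w F [-0.6  -0.26 -0.37] op 0.129 ee [ 0.4007 -0.3746  0.235 ] t 93.1
```

Run:
```python
from hang import *
y=-.346
if hangit(y,.2813,.251):
    release(y); st("rel")
    bot.goto((.30,.0,.40),R0); bot.hold(.5)
    t=snap("top","fT"); s=snap("scene","fS"); bot.hold(1); s2=snap("scene","fS2")
    d=cv2.absdiff(s["pixels"],s2["pixels"]); print("moving px",int((d.max(2)>25).sum()),bot.current_clock())
    A=cv2.resize(s["pixels"][150:310,180:460],(560,320),interpolation=cv2.INTER_CUBIC)
    B=cv2.resize(t["pixels"][165:275,120:470],(800,251),interpolation=cv2.INTER_CUBIC)
    C=np.zeros((320,800,3),np.uint8); C[:,:560]=A
    cv2.imwrite("pics/final.png",np.vstack([C,B]))
```

```text
at rail F [-0.18 -0.32 -1.86] op 0.125 ee [ 0.545  -0.346   0.2813] t 96.5
over F [-2.72 -0.82 -5.6 ] op 0.129 ee [ 0.6045 -0.346   0.2805] t 99.6
down F [ 0.08  0.04 -1.66] op 0.123 ee [ 0.605 -0.346  0.251] t 100.8
rel F [-0.39 -0.41  0.04] op 0.349 ee [ 0.6047 -0.3458  0.3289] t 102.5
moving px 10 105.825
```

View pics/final.png

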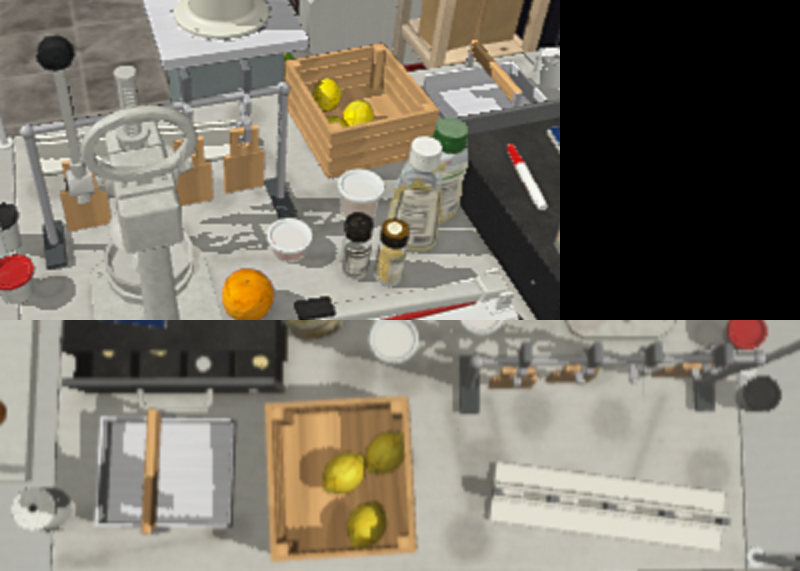

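Run:
```python
from hang import *
bot.goto((.50,-.22,.40),rv(down(-Y))); bot.hold(.5); w=snap("wrist","fw"); t=load("topC")["pixels"]; f=load("fT")["pixels"]
bot.goto((.30,.0,.40),R0)
cv2.imwrite("pics/fin2.png",np.vstack([cv2.resize(w["pixels"][0:190,60:580],(800,292),interpolation=cv2.INTER_CUBIC),cv2.resize(np.hstack([t[195:275,140:250],f[195:275,140:250]]),(800,290),interpolation=cv2.INTER_CUBIC)]))
```

```text
(no output)
```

View pics/fin2.png

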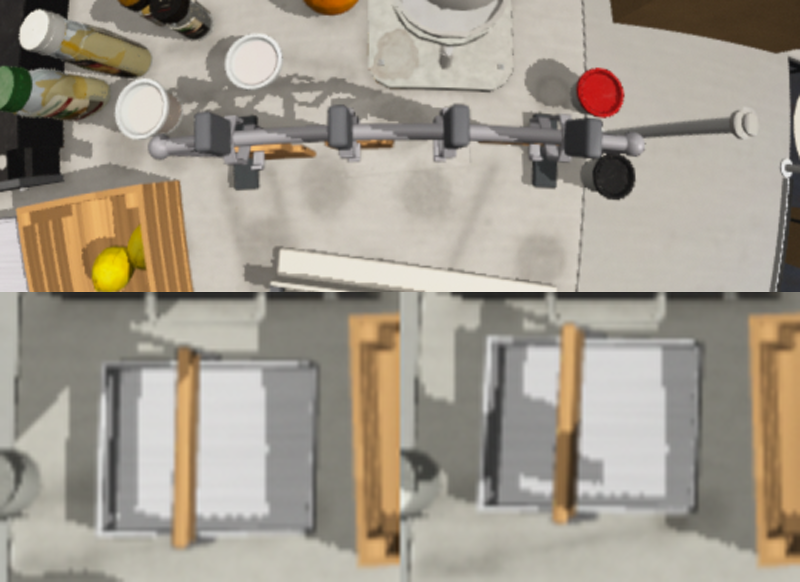

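Run:
```python
from workcell import bot
bot.hold(1); print(bot.current_clock(),bot.current_contact_force()); bot.job_done()
```

```text
112.325 [ 0.5109823  -0.15277232 -0.32406094]
the job is handed in; nothing more can be done
```

The job is done and handed in at 112 s of the 210 s allowed. I tipped the three lemons into the crate and set the empty tray back down level. I then hung the three paddles that were in the rack on hooks 1, 2 and 4, and left hook 3 unused on the rail.

**Last checks**
- **Result:** The final pictures show three lemons in the crate, an empty rack, three paddles hung and all four hooks on the rail. Two scene pictures 1 s apart were practically the same.
- **Pots and cup:** They look as they were, but I judged this by eye and did not measure it.
- **Third paddle:** The bar hid it in the last close-up. I saw it only in the top and scene views.

**What went differently**
- **Hook 1:** I first lifted it 42 mm instead of 32, which pressed it against the bar at about 24 N, under the limits. It seems to have slipped about 1 mm in the grip. After that I lifted the hooks only about 31 mm.
- **Hook contact:** The hooks still touched the bar at about 5–6 N when taking hook 2 off and when hanging all three paddles.
- **Hook 4:** I hung it about 10 mm from its old place to keep the paddle clear of the post.
- **Tray:** It was shifted and turned slightly after I set it down, while the arm was at the rail. It still looks flat and empty on the counter, so I left it there.

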